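Empty the counted caps into the round hopper

ROBOT

A 7-joint arm with a two-finger parallel gripper is mounted at the origin on the work surface. World frame = base frame: x ahead of the robot, y to its left, z up, the work surface at z = 0. Lengths are in m, angles in rad, forces in N, time in s.
With the tool pointing down it reaches from about 0.425 to 0.925 m from the base axis. Payload 6.8 kg.
Tool frame: the origin (TCP) lies on the front face of the gripper's body, between the roots of the fingers; the fingertips stand 73 mm ahead of it and the grasp point (between the pads) lies 54 mm ahead of it (env.nose_length is the distance from the TCP to the fingertips, in m); z points along the fingers, y is the line along which they close (so a half turn about z gives the same grasp; the last joint's range is limited). The gripper opens to 85 mm and grips with 20 to 120 N. Pads are 22 mm wide; open, the fingers measure 114 mm over their backs; the gripper's body (76 mm by 85 mm) begins 54 mm behind the grasp point. The pads swing forward as they close: fully open they stand 13 mm farther back than shut.
Start: joints at [-1.451, 0.477, 0.022, 1.555, -0.011, 1.109, -0.083], TCP at [0.152, 0.658, 0.304] pointing down, gripper open.
Joint ranges: [-2.96, 2.96], [-0.34, 2.1], [-1.41, 1.46], [0.24, 2.44], [-1.37, 4.51], [0.17, 1.92], [-2.96, 2.96]. Speed limits (rad/s): [2.39, 2.39, 3.14, 3.14, 3.14, 3.14, 3.14].

INTERFACE

Orientations are given as a unit quaternion [w, x, y, z].
In Python, from cell import env, kin, camera, calibration, job gives the robot as it stands. The module is installed in compiled form; this text tells all that it offers. Calls block until the motion is done:
- env.reach(position, orientation): joint-space move of the TCP to a pose.
- env.movel(position, velocity=0.15, rot=None, stop_force=None): straight line of the TCP; rot=None keeps the orientation; velocity is the mean speed in m/s. With stop_force (N) it stops when the force on the tool has changed by that much, and returns True; else False.
- env.goto_joints(angles): joint-space move.
- env.grip(opening, f_grip=None): finger opening in m; f_grip is the grip in N (None keeps the last); returns when the fingers have stopped.
- env.dwell(seconds).
- kin.inverse_kinematics(position, orientation): joint angles nearest the present ones, or None.
- env.get_state(): the state.
- camera(name): name is "side" or "top" or "wrist"; returns (picture, depth): 420x560x3 uint8, blue, green, red; 420x560 float32, m along the optical axis (not along the pixel's ray), 0 where there is no reading.
- calibration(name): a dict with "fx", "fy", "cx", "cy" (pixels), "rvec" (rotation vector, rad) and "tvec" (3), from world to camera coordinates, as OpenCV has them. Camera axes: x right, y down, z forward; pixel columns grow to the right and rows downward; lengths in m; the calibration is good to about 2 mm. A picture is of the moment at which its call begins: read the wrist's pose just before it. calibration takes no time and is no camera call; for the wrist camera it gives the pose at the moment of the call.
A pose or a line that the arm cannot do raises env.PlanningError and nothing moves.
- job.job_done(): hands the job in; it is judged then, once.
The state is a dict: "time": time; "qpos": joint angles; "joint_velocities": joint speeds; "joint_torque": joint torques, N m; "tcp_pos": TCP position; "orientation": TCP orientation; "force": force on the tool from outside, world axes, zero at the start; "torque": the same for the moment, N m; "opening": finger opening in m; "gripper_force": force on a finger pad.
Only numpy, scipy, OpenCV 4.12 (cv2) and the standard library are available. Lean on these libraries where they do the work, as an engineer would, in place of code of your own. Each camera call takes 0.05 s, during which the arm holds its last target. There are 200 camera calls.

TASK

One of the two scoops under the counting outlet holds six white screw caps. Take that scoop by its handle, pour all six caps into the round steel hopper (not the square bin), then stand the empty scoop back upright where it stood under the outlet and let go. Handle it gently: at most light touches against the outlet and the hopper, and leave the other scoop and everything else on the bench where it is.

Things in the scene. Friction and masses are not known exactly. Their poses are not given: they have to be found in the camera images.
- scoop: The scoop that holds the caps. Aluminium box cup 82 wide (y), 56 high, walls 4, floor from x -42 to +38; front wall (+x) leans out 31 deg to the pouring lip at x +72. Black flat handle at the back: 14 thick (y), z 39 to 65, from x -41 to -107. Origin: centre of the underside; z up, +x to the lip. Under either chute, handle towards the robot. 110-230 g empty.
- scoop_lip (a point): Middle of the pouring lip's edge, at x +72, y 0, z 56 mm in the scoop's frame.
- scoop_handle (a point): Grip point on the handle, at x -80, y 0, z 52 mm in the scoop's frame.
- spare_scoop: The other scoop, same shape, empty, under the other chute; leave it.
- outlet: Fixed two-lane counting outlet: two posts (30 x 22, at y +-185, feet 120 x 50 x 6) carry a hood plate: underside z 150, top 185, x -80 to +35, y +-196; two chutes on it (y +-95) reach z 236. Origin: on the table midway between the posts; -x looks at the robot. A scoop stands under each chute (x 0, y +-95); the hood overhangs part of its handle.
- hopper: Round open steel hopper, fixed: outer diameter 132 at the foot and 160 at the rim, rim at z 65, walls 4, inner floor at z 6. Origin: centre of its underside.
- bin: Square open steel bin, fixed: 130 x 130, 65 high, walls 4. Origin: centre of its underside. Not to be used.
- cap0: White screw cap, a solid disc of diameter 30, height 16, 12 g. Origin: centre of its underside.
- cap1: White screw cap, a solid disc of diameter 30, height 16, 12 g. Origin: centre of its underside.
- cap2: White screw cap, a solid disc of diameter 30, height 16, 12 g. Origin: centre of its underside.
- cap3: White screw cap, a solid disc of diameter 30, height 16, 12 g. Origin: centre of its underside.
- cap4: White screw cap, a solid disc of diameter 30, height 16, 12 g. Origin: centre of its underside.
- cap5: White screw cap, a solid disc of diameter 30, height 16, 12 g. Origin: centre of its underside.
- jar: Bystander: closed clear jar, dia 60, 100 high, standing. Origin: on its axis, middle of its underside.
- jar_b: Bystander: closed clear jar, dia 64, 85 high, standing. Origin: on its axis, middle of its underside.
- flask: Bystander: white bottle, dia 68, 190 high, standing. Origin: on its axis, middle of its underside.
- tape: Bystander: cardboard-brown tape roll, dia 100, 45 high, lying flat. Origin: on its axis, middle of its underside.
- driver: Bystander: screwdriver, 180 long, lying flat along its x. Origin: middle of its underside.
- carton: Bystander: brown carton, 90 x 70 x 60 high. Origin: on its axis, middle of its underside.
Mind the look-alikes: they are no part of the job. What is shaped like the hopper but red or yellow is not meant.

How it is judged:
On the way, in this order (a step that is already met when the one before it is completed fails the run):
1. the scoop is tipped by more than 45 degrees with its lip over the round hopper (angle between scoop's own z axis and vertical above 0.785 rad and horizontal distance between scoop_lip and hopper below 0.09 m), for 0.05 s.
2. all six caps are in the round hopper (horizontal distance between each of cap0, cap1, cap2, cap3, cap4, cap5 and hopper below 0.078 m and z of each of cap0, cap1, cap2, cap3, cap4, cap5 in the frame of hopper below 0.062 m), for 0.2 s.
At the end, for the whole second after the job is handed in: All six caps lie still inside the round hopper (within 78 mm of its axis and below its rim); the scoop stands upright (within 0.08 rad), still and released, within 30 mm of where it stood at the start (all of step 2 and linear speed of each of cap0, cap1, cap2, cap3, cap4, cap5, scoop below 0.02 m/s and distance of scoop from where it was at the start of the episode below 0.03 m and angle between scoop's own z axis and vertical below 0.08 rad); the robot touches nothing.
It fails at once if the outlet is knocked (more than 20 N) (contact force between outlet and scoop above 20 N or contact force between outlet and the fingers above 20 N or contact force between outlet and the arm above 20 N).
It fails at once if the hopper is knocked (more than 20 N) (contact force between hopper and scoop above 20 N or contact force between hopper and the fingers above 20 N or contact force between hopper and the arm above 20 N).
It fails at once if the other scoop is moved by more than 20 mm (distance of spare_scoop from where it was at the start of the episode above 0.02 m).
It fails at once if a bystander is moved by more than 25 mm (distance of any of jar, jar_b, flask, tape, driver, carton from where it was at the start of the episode above 0.025 m).
It also fails if it takes over 72 s, if anything falls off the work surface, if the arm or the gripper's body presses on something with over 40 N, if the wrist force passes 120 N, or if a joint passes its speed limit or range.

## Working session

There is one attempt and no reset: what is moved stays moved. The work goes in short steps, each a Python script; the robot and the scene stay as the last script left them, time stands still between calls to the robot, and variables do not carry over. Pictures are saved under pics/ and viewed, at most 10 in all, crops included, and the job is handed in when it is done.

```bash
mkdir -p pics
cat > h.py <<'E'
import numpy as np, cv2
from cell import env, kin, camera, calibration, job
from scipy.spatial.transform import Rotation as R
def shot(n,f):
    c=calibration(n); p,d=camera(n); cv2.imwrite(f'pics/{f}.png',p); np.savez(f'pics/{f}.npz',d=d,p=p,**c); return p,d
def cloud(f):
    z=np.load(f'pics/{f}.npz'); d=z['d']; v,u=np.mgrid[:d.shape[0],:d.shape[1]]
    P=np.stack([(u-z['cx'])/z['fx']*d,(v-z['cy'])/z['fy']*d,d],-1)
    M=cv2.Rodrigues(z['rvec'])[0]; return (P-z['tvec'].ravel())@M
E
python3 - <<'E'
from h import *
for n in('top','side'):
    p,d=shot(n,n+'0')
a=cv2.resize(cv2.imread('pics/top0.png'),(800,600),interpolation=cv2.INTER_CUBIC);cv2.imwrite('pics/top0b.png',a)
a=cv2.resize(cv2.imread('pics/side0.png'),(800,600),interpolation=cv2.INTER_CUBIC);cv2.imwrite('pics/side0b.png',a)
s=env.get_state();print(s['time'],s['tcp_pos'],s['orientation'])
E
```

```text
0.1 [0.15235151 0.65718883 0.30302742] [-4.33311143e-05  1.13661549e-01  9.93519203e-01 -8.02171198e-04]
```

View pics/top0b.png

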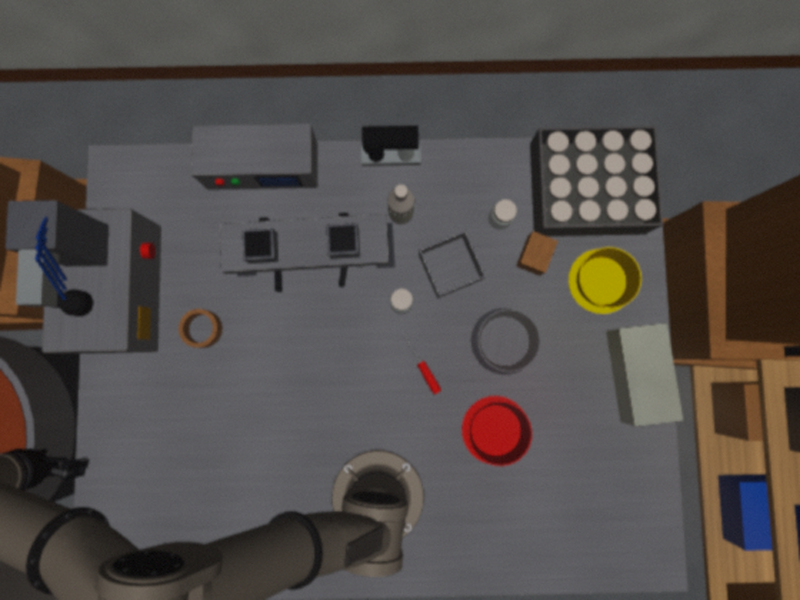

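View pics/side0b.png

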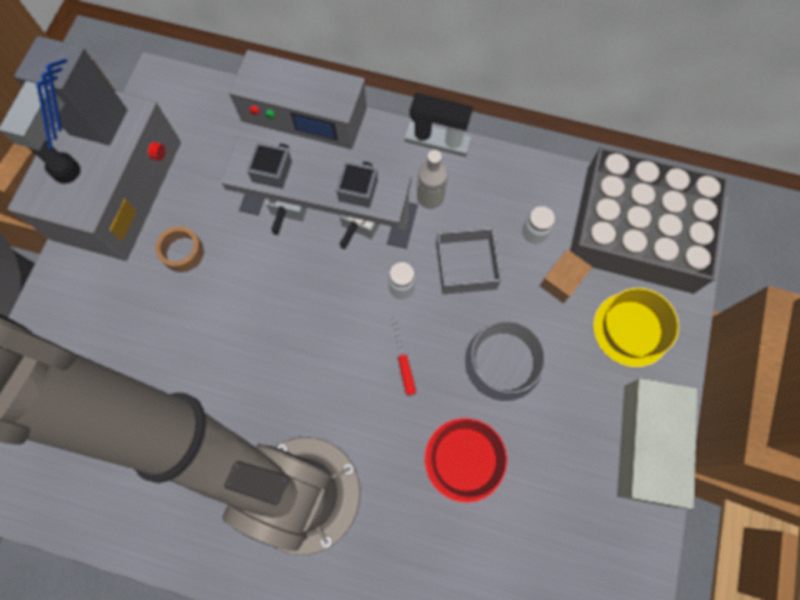

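Top view: outlet hood at (220-390, 215-272), two black handles at (278,280) and (343,275), grey round hopper at (505,341), square bin at (451,265), flask (400,200), jars (402,300) and (505,212), driver (428,377), tape (200,328). The red and yellow rounds are decoys.

Run:
```python
from h import *
P=cloud('top0');S=cloud('side0')
def med(P,u,v,n=''):
    u=int(u/1.4286);v=int(v/1.4286);print(n,np.round(np.median(P[v-1:v+2,u-1:u+2].reshape(-1,3),0),3))
for n,u,v in [('hoodFL',226,268),('hoodFR',385,261),('hoodBL',224,225),('hoodBR',385,220),('chuteL',246,262),('chuteR',330,253),('hL',278,287),('hR',342,283),('flask',401,190),('jar',402,299),('jar2',505,210),('driver',428,377),('tape',186,328),('hopfloor',505,341),('table',300,400),('bin',450,266)]: med(P,u,v,n)
from scipy.optimize import least_squares
for nm,C,(u0,u1,v0,v1) in [('top',P,(465,548,300,380)),('side',S,(460,552,318,404))]:
    c=C[int(v0/1.4286):int(v1/1.4286),int(u0/1.4286):int(u1/1.4286)].reshape(-1,3)
    q=c[(c[:,2]>.055)&(c[:,2]<.072)]
    r=least_squares(lambda p:np.hypot(q[:,0]-p[0],q[:,1]-p[1])-p[2],[*q[:,:2].mean(0),.08],loss='soft_l1',f_scale=.003)
    print(nm,len(q),r.x)
for nm,C in(('top',P),('side',S)):
    # hood top edges, handles
    m=(C[...,2]>.175)&(C[...,2]<.195)&(C[...,0]>.3)&(C[...,0]<.8)&(C[...,1]<.6)&(C[...,1]>-.1)
    v,u=np.nonzero(m);q=C[m]; 
    rr=cv2.minAreaRect(q[:,:2].astype(np.float32));print(nm,'hood',len(q),rr)
    p=np.load(f'pics/{nm}0.npz')['p'].max(-1)
    m=(C[...,2]>.058)&(C[...,2]<.072)&(C[...,0]>.3)&(C[...,0]<.7)&(C[...,1]<.45)&(C[...,1]>-.0)&(p<70)
    n,l,st,_=cv2.connectedComponentsWithStats(m.astype(np.uint8))
    for i in range(1,n):
        if st[i,4]>12: print('  blob',st[i],np.round(C[l==i].min(0),3),np.round(C[l==i].max(0),3),cv2.minAreaRect(C[l==i][:,:2].astype(np.float32)))
a=cv2.resize(cv2.imread('pics/side0.png')[95:185,145:300],(800,465),interpolation=cv2.INTER_CUBIC);cv2.imwrite('pics/c1.png',a)
```

```text
hoodFL [0.57  0.339 0.186]
hoodFR [ 0.579 -0.03   0.186]
hoodBL [0.67  0.349 0.186]
hoodBR [ 0.677 -0.032  0.187]
chuteL [0.579 0.291 0.186]
chuteR [0.589 0.093 0.234]
hL [0.541 0.247 0.066]
hR [0.545 0.083 0.067]
flask [ 0.748 -0.07   0.192]
jar [ 0.498 -0.069  0.101]
jar2 [ 0.726 -0.335  0.084]
driver [ 0.305 -0.131  0.023]
tape [0.443 0.493 0.025]
hopfloor [ 0.394 -0.337  0.007]
table [0.252 0.204 0.002]
bin [ 0.595 -0.197  0.005]
top 211 [ 0.39141597 -0.33620941  0.07651512]
side 296 [ 0.39091544 -0.3401074   0.07664123]
top hood 3108 ((0.5721248984336853, 0.2576462924480438), (0.32156655192375183, 0.7086433172225952), 4.504210472106934)
  blob [237 187   6  14  56] [0.538 0.072 0.059] [0.585 0.091 0.071] ((0.5620825886726379, 0.08169297128915787), (0.014060218818485737, 0.04900089278817177), 79.22368621826172)
  blob [192 190   5  15  63] [0.527 0.24  0.058] [0.578 0.255 0.071] ((0.5526249408721924, 0.24721957743167877), (0.05077412351965904, 0.015160332433879375), 0.08737889677286148)
side hood 3172 ((0.6209828853607178, 0.2504616677761078), (0.22757059335708618, 0.6951117515563965), 4.218502044677734)
  blob [191 145   8  18  72] [0.528 0.234 0.058] [0.592 0.252 0.07 ] ((0.5599952340126038, 0.24286003410816193), (0.06432566046714783, 0.014505368657410145), 4.384607315063477)
  blob [239 156  11  17  72] [0.538 0.066 0.058] [0.596 0.085 0.07 ] ((0.5671636462211609, 0.07558659464120865), (0.01442332100123167, 0.05759269371628761), 84.05704498291016)
```

View pics/c1.png

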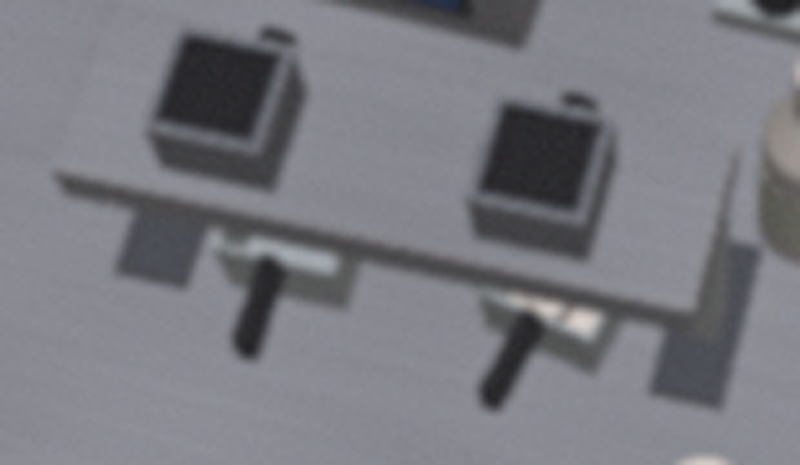

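The crop shows both handles. The right scoop, at (550,315), shows cream-coloured lumps with dark gaps (caps). The left one shows a flat bluish edge (empty). I'll confirm with the wrist camera and check arm feasibility.

```bash
cat >> h.py <<'E'
def tool(yaw,pitch):
    """tool z: heading yaw, pitched down by 'pitch' from horizontal; tool y horizontal (closing)."""
    z=np.array([np.cos(pitch)*np.cos(yaw),np.cos(pitch)*np.sin(yaw),-np.sin(pitch)])
    y=np.array([-np.sin(yaw),np.cos(yaw),0.]); return z,y
def quat(yaw,pitch,flip=1):
    z,y=tool(yaw,pitch); y=y*flip; M=np.stack([np.cross(y,z),y,z],1)
    q=R.from_matrix(M).as_quat(); return q[[3,0,1,2]]
def ik(g,yaw,pitch,flip=1,L=.054):
    z,_=tool(yaw,pitch); return kin.inverse_kinematics(np.array(g)-L*z,quat(yaw,pitch,flip))
E
python3 - <<'E'
from h import *
M=calibration('wrist');Rm=cv2.Rodrigues(np.array(M['rvec']))[0];c=-Rm.T@np.array(M['tvec']).ravel();s=env.get_state()
q=s['orientation'];T=R.from_quat([q[1],q[2],q[3],q[0]])
print('cam in tool',T.inv().apply(c-s['tcp_pos']),'axes (cols) in tool\n',np.round((T.inv().as_matrix()@Rm.T),3))
for nm in('top','side'):
    C=cloud(nm+'0');p=np.load(f'pics/{nm}0.npz')['p'].max(-1)
    for lo,hi in((0.,.15),(.18,.35)):
        m=(C[...,2]>.058)&(C[...,2]<.072)&(C[...,0]>.5)&(C[...,0]<.6)&(C[...,1]<hi)&(C[...,1]>lo)&(p<70)
        q=C[m]; f=np.polyfit(q[:,0],q[:,1],1); print(nm,len(q),'yaw',np.degrees(np.arctan(f[0])),'y@.56',np.polyval(f,.56),'xmin',q[:,0].min())
for fl in(1,-1):
  for pd in(10,20,30,40,50,60):
    p=np.radians(pd)
    r=[]
    for g in([.555,.078,.052],[.555,.078,.065],[.40,.078,.1],[.40,.078,.2]):
        a=ik(g,np.radians(-10),p,fl); r.append(None if a is None else np.round(a,1).tolist())
    print(fl,pd,r)
H=np.array([.391,-.338])
# pour feasibility: scoop tilt t, lip at hopper centre z .14, grasp point relative
for pd in(10,20,30,40,50):
  for fl in(1,-1):
    out=[]
    for yd in range(-180,180,15):
      ok=[]
      for t in(0,30,60,90,105,115):
        tr=np.radians(t);y=np.radians(yd)
        Rs=R.from_euler('z',y)*R.from_euler('y',tr)
        lip=np.array([*H,.15]);g=lip+Rs.apply([-.154,0,-.004])
        ok.append(ik(g,y,np.radians(pd)+tr,fl) is not None)
      if sum(ok)>=4: out.append((yd,''.join('01'[k] for k in ok)))
    print(pd,fl,out)
E
```

```text
cam in tool [ 0.06478971 -0.00054104 -0.06901748] axes (cols) in tool
 [[-0.    -0.966 -0.258]
 [ 1.    -0.    -0.   ]
 [ 0.    -0.258  0.966]]
top 56 yaw -10.457399825664382 y@.56 0.0816189607776376 xmin 0.5381558128802995
top 63 yaw 2.403945962767008 y@.56 0.24689999058239717 xmin 0.5272362318517736
side 72 yaw -7.79111019567357 y@.56 0.0767124963871278 xmin 0.538169830649953
side 72 yaw 3.349816550719123 y@.56 0.24223787238610778 xmin 0.5276561782800635
1 10 [None, None, None, None]
1 20 [None, None, None, None]
1 30 [None, None, None, None]
1 40 [None, None, None, None]
1 50 [[-0.3, 0.5, -0.2, 2.4, 2.2, 0.6, -1.2], [-0.4, 0.5, -0.1, 2.4, 2.2, 0.6, -1.2], None, None]
1 60 [[-0.4, 0.5, 0.0, 2.3, 2.0, 0.3, -0.9], [-0.4, 0.5, 0.0, 2.3, 1.9, 0.3, -0.8], None, None]
-1 10 [None, None, None, None]
-1 20 [None, None, None, None]
-1 30 [None, None, None, None]
-1 40 [None, None, None, None]
-1 50 [[-0.1, 0.6, -0.4, 2.4, 2.2, 0.7, 2.0], [-0.1, 0.5, -0.4, 2.4, 2.1, 0.7, 2.1], None, None]
-1 60 [[-0.6, 0.5, 0.2, 2.3, 2.1, 0.2, 2.0], [-0.6, 0.5, 0.2, 2.3, 2.0, 0.2, 2.2], None, None]
10 1 [(-1
[... 2637 characters left out ...]
 '111111'), (45, '111111'), (60, '111111'), (75, '111111'), (90, '111111'), (105, '111110'), (165, '111100')]
50 1 [(-180, '111100'), (-165, '111111'), (-150, '111111'), (-135, '111111'), (-120, '111111'), (-105, '111111'), (-90, '111111'), (15, '111111'), (30, '111111'), (45, '111111'), (60, '111111'), (75, '111111'), (90, '111111'), (105, '111100'), (120, '111100'), (135, '111100'), (150, '111100')]
50 -1 [(-180, '111100'), (-165, '111111'), (-150, '111111'), (-135, '111111'), (-120, '111111'), (-105, '111111'), (-90, '111111'), (15, '111111'), (30, '111111'), (45, '111111'), (60, '111111'), (75, '111111'), (90, '111111'), (105, '111100'), (120, '111100'), (135, '111100'), (150, '111100')]
```

Run:
```python
from h import *
for nm in('top','side'):
    C=cloud(nm+'0');m=((C[...,2]>.178)&(C[...,2]<.195)&(C[...,0]>.54)&(C[...,0]<.72)&(C[...,1]<.4)&(C[...,1]>-.08)).astype(np.uint8)
    n,l,st,_=cv2.connectedComponentsWithStats(m);i=1+st[1:,4].argmax();q=C[l==i]
    ys=np.arange(-.01,.33,.02);f=[np.percentile(q[abs(q[:,1]-y)<.01,0],[2]) [0] for y in ys]
    k=np.polyfit(ys,f,1);print(nm,st[i],cv2.minAreaRect(q[:,:2].astype(np.float32)),'front fit',k, 'y',np.percentile(q[:,1],[1,99]))
print('pregrasp')
for pd in(45,50,55,60):
  for back in(0,.04,.08,.12,.16):
    p=np.radians(pd);z,_=tool(np.radians(-9),p);a=ik(np.array([.552,.08,.052])-back*z,np.radians(-9),p)
    print(pd,back,None if a is None else np.round(a,2))
for pd in(50,60):
  print('pitch',pd)
  for x in(.55,.52,.49,.46,.43,.40):
    print(x,[(yv,[yd for yd in range(-130,0,10) if ik([x,yv,.08],np.radians(yd),np.radians(pd)) is not None]) for yv in(.08,.14,.2,.26)])
```

```text
top [ 154  149  118   42 2905] ((0.629319965839386, 0.1590329259634018), (0.12634481489658356, 0.3927523195743561), 2.2853715419769287) front fit [-0.04062961  0.57396668] y [-0.03450144  0.35014207]
side [ 155   97  133   60 2957] ((0.6277263164520264, 0.15573962032794952), (0.12542709708213806, 0.39375239610671997), 2.252521514892578) front fit [-0.04297484  0.57390147] y [-0.03880127  0.34643754]
pregrasp
45 0 None
45 0.04 None
45 0.08 None
45 0.12 None
45 0.16 None
50 0 [-0.33  0.54 -0.16  2.4   2.26  0.6  -1.24]
50 0.04 None
50 0.08 None
50 0.12 None
50 0.16 None
55 0 [-0.24  0.51 -0.23  2.36  2.1   0.49 -1.03]
55 0.04 [-0.31  0.41 -0.19  2.4   1.97  0.45 -0.95]
55 0.08 [ 0.19  0.4  -0.79  2.4   1.72  0.63 -0.64]
55 0.12 None
55 0.16 None
60 0 [-0.4   0.49 -0.    2.32  1.99  0.3  -0.93]
60 0.04 [ 0.07  0.45 -0.58  2.32  1.65  0.51 -0.53]
60 0.08 [-0.66  0.29  0.23  2.39  1.42  0.23 -0.41]
60 0.12 [-0.97  0.19  0.53  2.42  1.02  0.24 -0.02]
60 0.16 [-0.99  0.06  0.48  2.42  0.88  0.37  0.11]
pitch 50
0.55 [(0.08, [-130, -120, -110, -100, -90, -80, -70, -60, -50, -40, -30, -20, -1
[... 2863 characters left out ...]
90, -80, -70, -60, -50, -40, -30, -20, -10]), (0.26, [-130, -120, -110, -100, -90, -80, -70, -60, -50, -40, -30, -20, -10])]
0.43 [(0.08, [-130, -120, -110, -100, -90, -80, -70, -60, -50, -40]), (0.14, [-130, -120, -110, -100, -90, -80, -70, -60, -50, -40, -30]), (0.2, [-130, -120, -110, -100, -90, -80, -70, -60, -50, -40, -30, -20, -10]), (0.26, [-130, -120, -110, -100, -90, -80, -70, -60, -50, -40, -30, -20, -10])]
0.4 [(0.08, [-130, -120, -110, -100, -90, -80, -70, -60, -50]), (0.14, [-130, -120, -110, -100, -90, -80, -70, -60, -50, -40]), (0.2, [-130, -120, -110, -100, -90, -80, -70, -60, -50, -40, -30, -20]), (0.26, [-130, -120, -110, -100, -90, -80, -70, -60, -50, -40, -30, -20, -10])]
```

Right scoop: handle tip near (0.537, 0.083), yaw about -9°. Outlet origin is about (0.647, 0.157) with yaw 2.3°. Hopper at (0.391, -0.338). Next I'll move to a pregrasp view.

Run:
```python
from h import *
yaw,p=np.radians(-9),np.radians(57);z,_=tool(yaw,p);g=np.array([.556,.080,.052])
for b in(.12,.10,.08):
    a=ik(g-b*z,yaw,p)
    if a is not None: break
print(b,a)
env.goto_joints(a)
s=env.get_state();print(s['time'],s['tcp_pos'],s['qpos'],s['opening'])
p_,d=shot('wrist','w1');cv2.imwrite('pics/w1b.png',cv2.resize(p_,(800,600)))
```

```text
0.12 [-0.54344688  0.18840225  0.02150697  2.42568717  1.40472906  0.35070166
 -0.42069077]
2.475 [0.46285938 0.09562753 0.1981982 ] [-0.54409644  0.18862722  0.02112943  2.42456561  1.40449572  0.35071073
 -0.42060618] 0.08525707030220443
```

View pics/w1b.png

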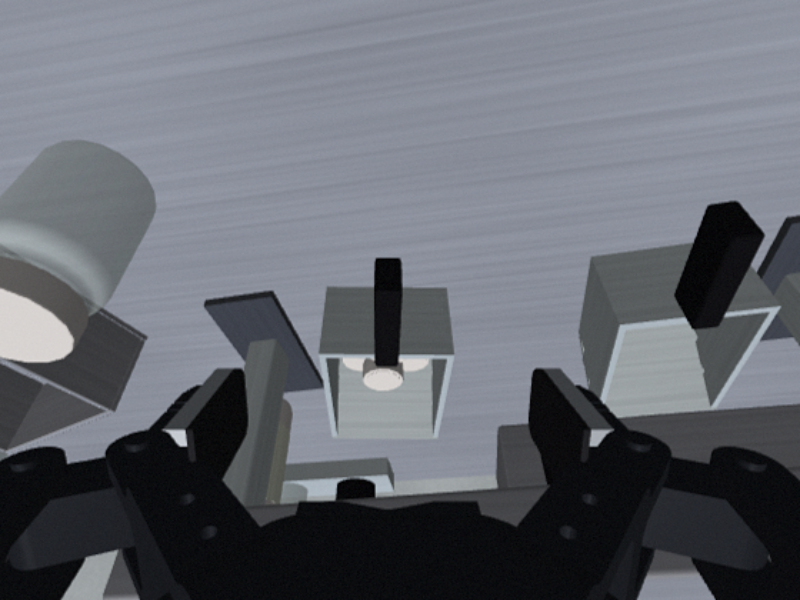

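The wrist view (upside down) shows caps at (345-430, 360-380) in the centre scoop, with its handle at (388, 260-360). The scoop at the right, with handle (720,265), is empty. Next I'll refine the pose from this view.

Run:
```python
from h import *
C=cloud('w1');p=np.load('pics/w1.npz')['p'].max(-1)
box=np.zeros(p.shape,bool);box[int(258/1.4286):int(440/1.4286),int(318/1.4286):int(456/1.4286)]=1
h=box&(p<60)&(C[...,2]>.03)&(C[...,2]<.08)
q=C[h];t=q[q[:,2]>.06];f=np.polyfit(t[:,0],t[:,1],1)
print('handle',len(q),len(t),q.min(0),q.max(0),'yaw',np.degrees(np.arctan(f[0])),'y@.556',np.polyval(f,.556))
print('tip x pct',np.percentile(q[:,0],[0,1,3]),'top z',np.percentile(t[:,2],[50,90]))
r=box&(p>110)&(C[...,2]>.051)&(C[...,2]<.061)
q=C[r];print('rim',len(q),np.round(cv2.minAreaRect(q[:,:2].astype(np.float32))[0],4),cv2.minAreaRect(q[:,:2].astype(np.float32))[1:],q.min(0),q.max(0))
back=q[q[:,0]<q[:,0].min()+.02];print('back',back.mean(0),back[:,1].min(),back[:,1].max())
j=C[int(150/1.4286):int(350/1.4286),:int(155/1.4286)].reshape(-1,3)
print('jar',j[j[:,2]>.08].mean(0) if (j[:,2]>.08).any() else None)
# plan
yaw,pp=np.radians(-9),np.radians(57);z,_=tool(yaw,pp)
for b in(.1,.06,.03,0,-.005):
    print(b,np.round(ik(np.array([.556,.08,.052])-b*z,yaw,pp),2))
```

```text
handle 1386 1014 [0.53603106 0.03158822 0.03048547] [0.65167789 0.08992036 0.06520823] yaw -9.480780890159725 y@.556 0.08017802760715544
tip x pct [0.53603106 0.53655455 0.53691453] top z [0.06366331 0.06427174]
rim 1065 [0.6566 0.063 ] ((0.08222732692956924, 0.11376514285802841), 80.2102279663086) [0.59426705 0.01401033 0.05103753] [0.71834165 0.11214946 0.05651892]
back [0.60446271 0.06669733 0.05482373] 0.029110334636119672 0.1121494558489941
jar [ 0.49058806 -0.05110562  0.09604914]
0.1 [-0.53  0.24  0.03  2.42  1.55  0.33 -0.56]
0.06 [-0.51  0.35  0.05  2.4   1.84  0.32 -0.83]
0.03 [-0.5   0.43  0.06  2.37  2.03  0.32 -1.01]
0 [-0.49  0.5   0.09  2.35  2.21  0.33 -1.18]
-0.005 [-0.48  0.52  0.07  2.34  2.22  0.34 -1.19]
```

Scoop origin is about (0.642, 0.0655) with yaw -9.5°, and the rim fit and handle line agree. Grasping now.

```bash
cat >> h.py <<'E'
S0=np.array([.642,.0655,0.]);Y0=np.radians(-9.5);GP=np.radians(57);GO=np.array([-.086,0,.052])
def pose(o,yaw,tilt=0.):
    """TCP pose for scoop origin o, yaw, nose-down tilt"""
    Rs=R.from_euler('z',yaw)*R.from_euler('y',tilt)
    g=np.array(o)+Rs.apply(GO); z,_=tool(yaw,GP+tilt); return g-.054*z,quat(yaw,GP+tilt)
def lippose(lip,yaw,tilt):
    Rs=R.from_euler('z',yaw)*R.from_euler('y',tilt); return pose(np.array(lip)-Rs.apply([.072,0,.056]),yaw,tilt)
def go(pq,v=.1,**k): return env.movel(pq[0],velocity=v,rot=pq[1],**k)
def st(t=''):
    s=env.get_state();print(t,'t',round(s['time'],2),'tcp',np.round(s['tcp_pos'],3),'F',np.round(s['force'],1),'op',round(s['opening'],4),'gf',s['gripper_force'],'q',np.round(s['qpos'],2))
E
python3 - <<'E'
from h import *
pq=pose(S0,Y0);z,_=tool(Y0,GP)
go((pq[0]-.06*z,pq[1]),.12);st()
print(go(pq,.08,stop_force=8));st('at')
env.grip(0.0,80);st('grip')
if env.get_state()['opening']>.008:
    go(pose(S0+[0,0,.012],Y0),.04);st('lift')
p,d=shot('wrist','w2');cv2.imwrite('pics/w2b.png',p)
E
```

```text
t 3.18 tcp [0.496 0.09  0.148] F [-0.2 -0.1  0.5] op 0.0852 gf 0.0 q [-0.47  0.35  0.    2.39  1.8   0.34 -0.8 ]
False
at t 4.08 tcp [0.528 0.085 0.098] F [ 0.7  1.1 -0.2] op 0.0857 gf 0.0 q [-0.34  0.5  -0.09  2.33  2.06  0.39 -1.01]
grip t 4.73 tcp [0.528 0.085 0.097] F [-3.  -0.2  3.2] op 0.0129 gf 77.80133485794067 q [-0.34  0.5  -0.09  2.33  2.06  0.39 -1.02]
lift t 5.18 tcp [0.528 0.085 0.109] F [-0.9 -0.5 -2.6] op 0.0129 gf 78.03484082221985 q [-0.37  0.47 -0.06  2.33  2.01  0.37 -0.97]
```

View pics/w2b.png

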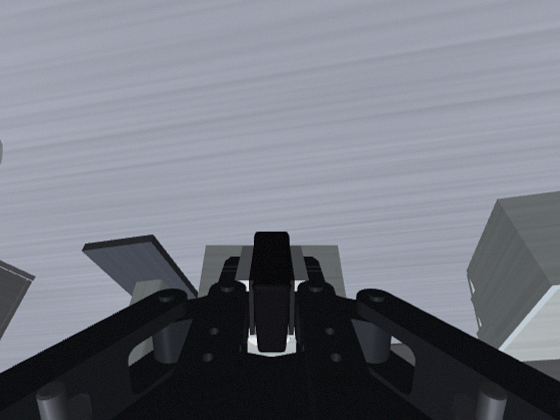

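The handle is held centrally between the pads at (270,290), and the cup is off the table at (270,260). Next I'll swing it out from under the hood.

Run:
```python
from h import *
A=S0+[0,0,.015];B=np.array([.46,.17,.03]);YB=np.radians(-90)
for k in np.linspace(0,1,7)[1:]:
    go(pose(A+(B-A)*k,Y0+(YB-Y0)*k),.09)
st('out')
go(pose([.45,.17,.19],YB),.12);st('up')
np.save('ok.npy',1)
H=np.array([.391,-.338])
for yd in(-90,-105,-120,-135,-150):
    y=np.radians(yd);hd=np.array([np.cos(y),np.sin(y),0]);r=[]
    for t in(0,45,80,100,112,120):
        pq=lippose(np.array([*H,.10])-.03*hd+[0,0,.03 if t==0 else 0],y,np.radians(t)); a=kin.inverse_kinematics(*pq); r.append(None if a is None else np.round(a,1).tolist())
    print(yd,r)
p,d=shot('side','s2');cv2.imwrite('pics/s2b.png',p)
```

```text
out t 8.51 tcp [0.46  0.284 0.127] F [ 0.2 -1.  -2.8] op 0.0129 gf 78.14428925514221 q [-0.78  0.66 -0.08  1.82  0.46  1.16 -1.15]
up t 9.99 tcp [0.45  0.285 0.287] F [ 0.5 -0.3 -2.8] op 0.0129 gf 78.14920663833618 q [-0.78  0.45 -0.1   1.75  0.4   1.43 -1.03]
-90 [[-0.3, 0.3, 0.1, 2.4, 0.8, 0.8, -0.9], [-0.3, 0.2, 0.8, 2.1, -0.4, 1.0, 0.8], [0.2, 0.7, 0.9, 1.8, -0.8, 1.8, 1.4], [1.2, 0.8, -0.4, 1.5, -0.5, 1.8, 0.9], [1.3, 1.0, -0.6, 1.4, -0.5, 1.9, 0.8], [1.6, 1.3, -1.2, 1.3, -0.2, 1.9, 0.3]]
-105 [[-0.3, 0.4, 0.2, 2.2, 0.6, 0.9, -0.8], [-0.2, 0.3, 0.8, 2.1, -0.5, 1.0, 0.6], [0.2, 0.7, 1.0, 1.9, -1.0, 1.8, 1.3], [1.1, 0.7, -0.2, 1.6, -0.7, 1.7, 0.9], [1.2, 0.8, -0.2, 1.6, -0.8, 1.8, 1.0], [1.3, 1.0, -0.4, 1.5, -0.7, 1.9, 0.9]]
-120 [[-0.2, 0.5, 0.2, 2.0, 0.5, 1.0, -0.9], [-0.1, 0.3, 0.7, 2.0, -0.5, 0.9, 0.3], [0.2, 0.6, 1.0, 1.9, -1.1, 1.7, 1.1], [1.2, 0.6, -0.2, 1.8, -0.9, 1.5, 0.9], [1.3, 0.8, -0.2, 1.7, -0.9, 1.7, 1.0], [1.3, 0.9, -0.2, 1.7, -0.9, 1.8, 1.0]]
-135 [[-0.1, 0.6, 0.2, 1.8, 0.3, 1.2, -0.9], [-0.1, 0.3, 0.6, 2.0, -0.5, 0.9, 0.1], [0.3, 0.5, 0.8, 2.0, -1.1, 1.4, 0.9], [1.1, 0.5, 0.0, 2.0, -1.1, 1.4, 1.0], [1.2, 0.7, 0.0, 1.9, -1.1, 1.6, 1.1], [1.4, 0.8, -0.2, 1.9, -1.1, 1.6, 1.1]]
-150 [[-0.1, 0.7, 0.3, 1.6, 0.2, 1.3, -0.9], [0.0, 0.4, 0.6, 1.9, -0.5, 0.9, -0.2], [0.2, 0.4, 0.8, 2.1, -1.2, 1.2, 0.8], [1.3, 0.5, -0.2, 2.1, -1.2, 1.2, 0.9], [1.8, 0.7, -0.8, 2.1, -1.0, 1.1, 0.9], [1.4, 0.7, -0.1, 2.1, -1.3, 1.5, 1.2]]
```

View pics/s2b.png

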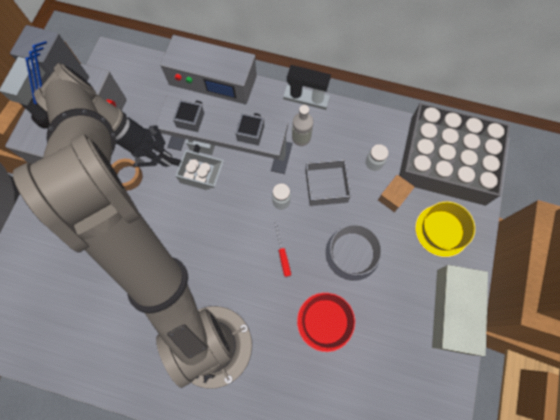

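The side view shows the scoop clear of the hood at (200,170) with its caps visible, and everything else in place. Now to carry it to the hopper.

Run:
```python
from h import *
H=np.array([.391,-.338]);y=np.radians(-120);hd=np.array([np.cos(y),np.sin(y),0])
go(lippose(np.array([*H,.20])-.03*hd,y,0),.17);st('over')
for t,zl in((15,.17),(30,.13),(40,.11)):
    go(lippose(np.array([*H,zl])-.03*hd,y,np.radians(t)),.1)
st('tilt40')
for t in(52,62,72):
    go(lippose(np.array([*H,.10])-.03*hd,y,np.radians(t)),.06); env.dwell(.15); st(t)
p,d=shot('side','s3');cv2.imwrite('pics/s3b.png',cv2.resize(p[150:370,220:500],(784,616))[:600])
```

```text
over t 12.78 tcp [ 0.5   -0.149  0.241] F [-0.1 -0.3 -2.7] op 0.0133 gf 78.14819097518921 q [-0.23  0.43  0.22  1.92  0.44  1.15 -0.79]
tilt40 t 14.03 tcp [ 0.465 -0.21   0.261] F [ 0.5  0.3 -2.6] op 0.0129 gf 78.1113338470459 q [ 0.26  0.25  0.12  2.   -0.19  0.88 -0.02]
52 t 14.93 tcp [ 0.448 -0.239  0.273] F [-0.   0.2 -3.5] op 0.0127 gf 78.13553094863892 q [ 0.45  0.26  0.1   1.99 -0.44  0.95  0.29]
62 t 15.78 tcp [ 0.432 -0.267  0.285] F [ 0.8 -0.1 -2.4] op 0.0134 gf 78.14534425735474 q [ 0.59  0.29  0.09  1.97 -0.61  1.06  0.51]
72 t 16.64 tcp [ 0.416 -0.295  0.291] F [-0.8  0.1 -3.3] op 0.013 gf 78.32132935523987 q [ 0.72  0.35  0.09  1.93 -0.74  1.2   0.69]
```

View pics/s3b.png

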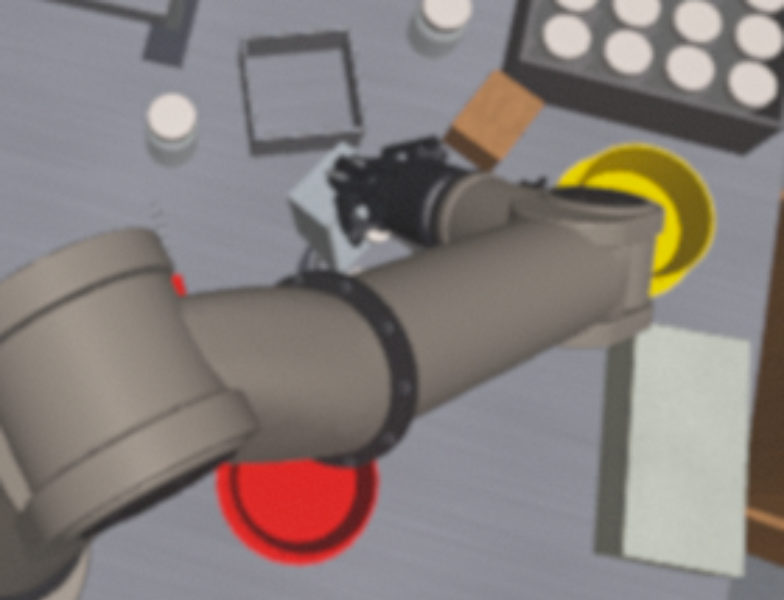

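The view shows the scoop tilted 72° over the hopper at (340,220), with the forearm above. I'll check the height of the pale box near the wrist before tilting further.

Run:
```python
from h import *
P=cloud('top0')
for u,v in((650,370),(645,400),(630,340),(670,400),(498,460),(640,280)): print(np.round(P[int(v/1.4286),int(u/1.4286)],3))
```

```text
[ 0.313 -0.674  0.087]
[ 0.241 -0.656  0.094]
[ 0.388 -0.631  0.085]
[ 0.24  -0.716  0.091]
[ 0.093 -0.304  0.025]
[ 0.542 -0.676  0.062]
```

Run:
```python
from h import *
H=np.array([.391,-.338]);y=np.radians(-120);hd=np.array([np.cos(y),np.sin(y),0])
for t in(82,92,102,110):
    go(lippose(np.array([*H,.10])-.03*hd,y,np.radians(t)),.06); env.dwell(.15); st(t)
env.dwell(.3);st()
p,d=shot('top','t3');q,d=shot('side','s4')
a=cv2.resize(p[180:320,290:430],(400,400));b=cv2.resize(q[190:330,280:420],(400,400));cv2.imwrite('pics/t3b.png',np.hstack([a,b]))
```

```text
82 t 17.55 tcp [ 0.399 -0.324  0.292] F [-0.   0.2 -1.7] op 0.0132 gf 78.78368854522705 q [ 0.84  0.43  0.09  1.89 -0.83  1.35  0.82]
92 t 18.41 tcp [ 0.383 -0.353  0.286] F [-1.1  0.1 -2.3] op 0.0129 gf 78.85202050209045 q [ 0.94  0.53  0.08  1.84 -0.89  1.5   0.92]
102 t 19.27 tcp [ 0.367 -0.38   0.275] F [-0.4 -0.2 -2. ] op 0.013 gf 78.88670682907104 q [ 1.03  0.64  0.06  1.79 -0.94  1.64  1.  ]
110 t 20.02 tcp [ 0.355 -0.401  0.263] F [ 0.3 -0.6 -1.1] op 0.0133 gf 78.92415761947632 q [ 1.09  0.73  0.04  1.74 -0.97  1.75  1.04]
 t 20.32 tcp [ 0.355 -0.401  0.262] F [ 0.7 -0.  -1.2] op 0.0131 gf 78.92372846603394 q [ 1.09  0.73  0.04  1.74 -0.97  1.75  1.04]
```

View pics/t3b.png

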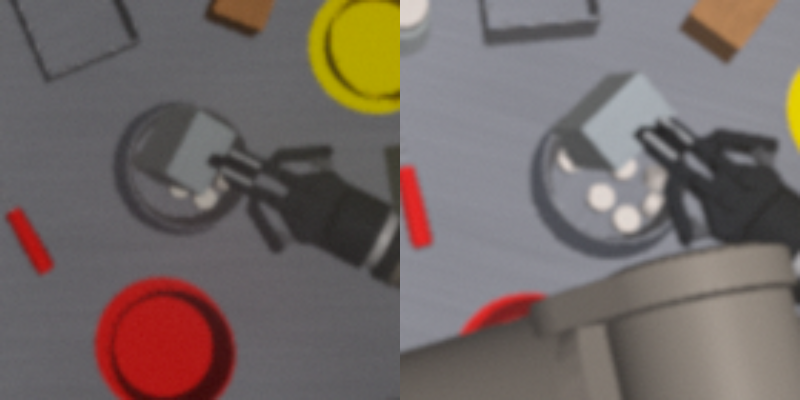

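The side view shows about six caps in the hopper at (567,160), (602,197), (627,220), (652,203), (625,170) and (655,180), and the tool weight fell by roughly the caps' mass. I'll tilt back, retreat, and count with a clear view.

Run:
```python
from h import *
H=np.array([.391,-.338]);y=np.radians(-120);hd=np.array([np.cos(y),np.sin(y),0])
for t,zl in((95,.11),(75,.12),(55,.13),(40,.15),(20,.18),(0,.2)):
    go(lippose(np.array([*H,zl])-.03*hd,y,np.radians(t)),.12)
st('level')
go(pose([.45,.17,.19],np.radians(-90)),.17);st('S2')
q,d=shot('side','s5')
a=cv2.resize(q[205:285,310:400],(450,400),interpolation=cv2.INTER_CUBIC);b=cv2.resize(q[130:210,165:235],(350,400),interpolation=cv2.INTER_CUBIC);cv2.imwrite('pics/s5b.png',np.hstack([a,b]))
```

```text
level t 24.07 tcp [ 0.499 -0.152  0.242] F [-0.4 -0.9 -1.4] op 0.0127 gf 78.75418066978455 q [-0.16  0.43  0.13  1.91  0.47  1.17 -0.82]
S2 t 26.82 tcp [0.45  0.285 0.287] F [ 0.2  0.4 -2. ] op 0.013 gf 78.76463055610657 q [-0.72  0.45 -0.18  1.74  0.43  1.45 -1.06]
```

View pics/s5b.png

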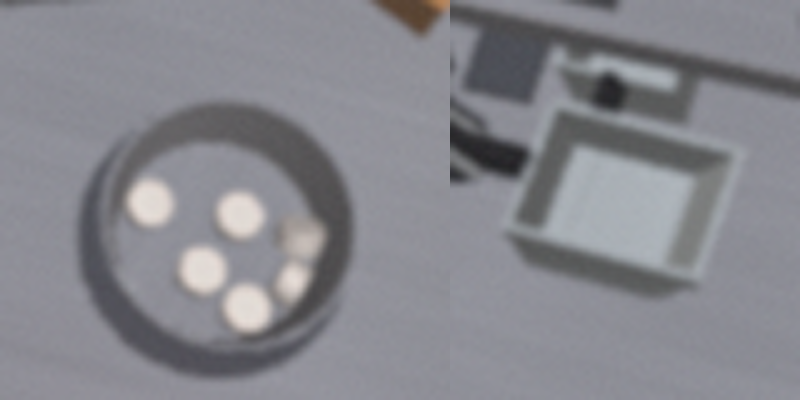

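The picture shows six caps in the hopper (two tilted against the wall at (300,240) and (293,282)) and an empty scoop. Before placing it back I'll check whether it slipped in the grip.

Run:
```python
from h import *
for nm in('s2','s5'):
    C=cloud(nm)
    c=C[130:200,165:235].reshape(-1,3)
    q=c[(c[:,2]>.23)&(c[:,2]<.262)&(c[:,1]<.23)&(c[:,0]<.52)]
    r=cv2.minAreaRect(q[:,:2].astype(np.float32))
    k=np.linalg.lstsq(np.c_[q[:,:2]-[.45,.155],np.ones(len(q))],q[:,2],rcond=None)[0]
    lo=q[q[:,1]<.12];hi=q[q[:,1]>.19]
    print(nm,len(q),r,'plane',k,'lip z',np.median(lo[:,2]),'back z',np.median(hi[:,2]),len(lo),len(hi))
```

```text
s2 460 ((0.450208842754364, 0.16228288412094116), (0.13492879271507263, 0.08498076349496841), 89.24462890625) plane [-0.0027601   0.02730763  0.2415474 ] lip z 0.24228734215582431 back z 0.24364427424429164 132 170
s5 458 ((0.45065179467201233, 0.16139355301856995), (0.08486437797546387, 0.13531002402305603), 0.7736047506332397) plane [-0.0024675   0.02647998  0.24237215] lip z 0.24310465741293444 back z 0.24431800162808562 129 176
```

There is no slip, so I'll reverse the path and place it.

Run:
```python
from h import *
A=S0+[0,0,.015];B=np.array([.46,.17,.03]);YB=np.radians(-90)
go(pose(B,YB),.12)
for k in np.linspace(1,0,7)[1:]:
    go(pose(A+(B-A)*k,Y0+(YB-Y0)*k),.08)
st('in')
go(pose(S0+[0,0,.004],Y0),.04);st('low')
print(go(pose(S0+[0,0,-.003],Y0),.01,stop_force=3));st('down')
env.grip(.03);env.dwell(.3);st('rel30')
env.grip(.085);st('open')
pq=pose(S0,Y0);z,_=tool(Y0,GP)
s=env.get_state();go((s['tcp_pos']-.06*z,pq[1]),.06)
go((s['tcp_pos']-.12*z,pq[1]),.1);st('off')
p,d=shot('wrist','w6');cv2.imwrite('pics/w6b.png',p)
C=cloud('w6');pp=p.max(-1);box=np.zeros(pp.shape,bool);box[180:310,220:322]=1
q=C[box&(pp>110)&(C[...,2]>.049)&(C[...,2]<.063)];print('rim',len(q),cv2.minAreaRect(q[:,:2].astype(np.float32)),np.median(q[q[:,0]<.62][:,2]),np.median(q[q[:,0]>.68][:,2]))
```

```text
in t 31.93 tcp [0.528 0.085 0.112] F [ 0.2 -0.1 -2.4] op 0.013 gf 78.77118945121765 q [-0.35  0.47 -0.08  2.33  1.98  0.37 -0.93]
low t 32.36 tcp [0.528 0.085 0.101] F [ 1.5 -0.1 -2.5] op 0.0128 gf 78.77173662185669 q [-0.33  0.49 -0.11  2.33  2.03  0.4  -0.98]
True
down t 32.83 tcp [0.528 0.085 0.097] F [-0.5  0.3  4.9] op 0.0129 gf 79.8461401462555 q [-0.32  0.5  -0.12  2.33  2.05  0.41 -1.  ]
rel30 t 33.44 tcp [0.527 0.085 0.097] F [-0.6 -0.1 -0.1] op 0.0296 gf 0.0 q [-0.32  0.5  -0.12  2.33  2.05  0.4  -1.  ]
open t 34.02 tcp [0.527 0.084 0.097] F [ 0.6 -0.1 -0. ] op 0.085 gf 0.0 q [-0.32  0.5  -0.12  2.33  2.05  0.4  -1.  ]
off t 35.92 tcp [0.463 0.095 0.197] F [-0.1  0.8 -0.5] op 0.085 gf 0.0 q [-0.52  0.19 -0.01  2.42  1.4   0.36 -0.43]
rim 1235 ((0.6568218469619751, 0.06276749074459076), (0.08214129507541656, 0.11312909424304962), 80.6073989868164) 0.054784290653314985 0.05327836621909125
```

View pics/w6b.png

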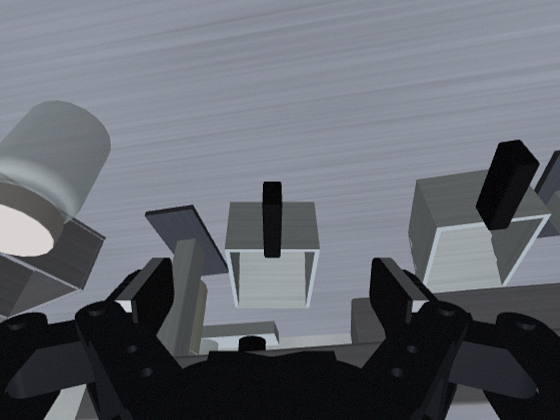

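The empty scoop stands upright at (272,255). Its rim centre is within 1 mm of where it started, and the gripper is clear. Handing in.

```bash
python3 -c "
from h import *
env.dwell(.3);print(job.job_done())"
```

```text
the job is handed in; nothing more can be done
None
```

All six caps are in the round hopper, the empty scoop is back upright within about 1 mm of where it stood and released, and the job is handed in at about 37 s; the hand-in gave no verdict.

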